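# Set the spray booth fan one click up and start it

### The job

On the spray bench, push the rim of the big knurled fan dial round with a fingertip, clockwise seen from above, until it clicks into the next notch, the middle one marked with two dots, and let go of it. Only then press the button on the small box fully down with a fingertip to start the fan, and take the hand away. Pick nothing up and leave the paint can, tape roll, mixing cup and sanding block where they are.

Things in the scene. Friction and masses are not known exactly. Their poses are not given: they have to be found in the camera images.
- dial_box: Grey selector box fixed to the bench, 160 x 160 mm in plan, 45 mm high, standing at any yaw within about 0.6 rad; origin at the centre of its underside. Its +x axis points at the middle of the three marks (two white dots); the one-dot mark is 0.7 rad counterclockwise of it seen from above, the three-dot mark 0.7 rad clockwise of it, all 64 mm from the dial's axis on the box top. A short black cable gland sticks out 20 mm from the middle of its +y side.
- dial_centre (a point): Centre of the top face of the dial, 75 mm above the bench, on the dial's upright axis. The dial is a black knurled round disc 96 mm in diameter and 28 mm thick, its underside 47 mm above the bench (2 mm above the box top), with a flat black face and a white painted pointer line, flush: nothing on it to hook, it turns by friction on its rim or its face. 32 mm of flat box top lie between rim and box edge at the middle of each side.
- dial (a joint): Angle of the dial in rad, growing clockwise seen from above. Sprung detents at 0 (pointer at one dot, where it starts), 0.7 (two dots) and 1.4 (three dots). Leaving a notch takes about 0.09 N m (some 2 N along the rim, whose friction against a fingertip is about 1, so press on it with some 4 to 8 N); halfway to the next one the dial snaps over towards it. Let go anywhere, it springs into the notch whose pull it is in. It can be turned back the same way.
- button_box: Smaller grey box fixed to the bench, 90 x 90 mm in plan, 45 mm high, with the start button in the middle of its top; origin at the centre of its underside. It stands on the other side (left or right) from the dial box; the two may swap sides.
- start_button_top (a point): Centre of the top of the round grey start button, 32 mm in diameter, 67 mm above the bench when up, pressed straight down, in a dark round housing on the small box.
- start_button (a joint): Travel of the start button in m: 0 up, 0.006 fully down (about 4 N), springs back.
- paint_can: Closed metal can with a paper label, 90 mm in diameter, 110 mm high, standing loose; origin at the centre of its underside. Not to be moved.
- tape_roll: Roll of red masking tape lying flat and loose, 100 mm in diameter, 25 mm high; origin at the centre of its underside. Not to be moved.
- mixing_cup: White plastic cup, 80 mm across the rim, 90 mm high, standing loose; origin at the centre of its underside. Not to be moved.
- sanding_block: Loose cork block 70 x 120 x 30 mm; origin at the centre of its underside. Not to be moved.
There are look-alikes about, which are no part of the job. Leave any purple or yellow look-alike of the button_box alone.

How it is judged:
By the outcome, as a careful person would: the job done as asked, in the order asked, and still so for the second after the job is handed in, with the robot touching nothing.
It also fails if it takes over 45 s, if anything falls off the work surface, if the arm or the gripper's body presses on something with over 40 N, if the wrist force passes 120 N, or if a joint passes its speed limit or range.

### The arm

A 7-joint arm with a two-finger parallel gripper is mounted at the origin on the work surface. World frame = base frame: x ahead of the robot, y to its left, z up, the work surface at z = 0. Lengths are in m, angles in degrees, forces in N, time in s.
With the tool pointing down it reaches from about 0.425 to 0.95 m from the base axis. Payload 4.7 kg.
Tool frame: the origin (TCP) lies at the centre of the arm's flange, where the gripper is bolted on; the fingertips stand 173 mm ahead of it and the grasp point (between the pads) lies 155 mm ahead of it; z points along the fingers, y is the direction in which the jaws open and shut (so a half turn about z gives the same grasp; the last joint's range is limited). The gripper opens to 85 mm and grips with 20 to 120 N. Pads are 22 mm wide; open, the fingers measure 114 mm over their backs; the gripper's body (76 mm by 85 mm) begins 54 mm behind the grasp point. The pads swing forward as they close: fully open they stand 13 mm farther back than shut.
Start: joints at [73.23, 26.849, -2.785, 87.806, 1.381, 65.374, -4.715], TCP at [0.176, -0.652, 0.405] pointing down, gripper open.
Joint ranges: [-148.3, 148.3], [-19.14, 114.17], [-79.39, 73.82], [5.75, 140.21], [-59.74, 239.74], [12.07, 113.84], [-152.46, 152.46]. Speed limits (degrees/s): [147.25, 147.25, 180, 180, 180, 180, 180].

### API

Orientations are given as [roll, pitch, yaw] about the fixed x, y, z axes, in that order (R = Rz(yaw) Ry(pitch) Rx(roll)).
In Python, from bench import monitor, cams, hand_in gives the robot as it stands.
- The arm moves only by the tool arm_command, never from a script. Its argument "plan" is a list of rows, each an object of numbers: "tx", "ty", "tz": the shift along the tool's x, y, z in m; "rx", "ry", "rz": the turn, a rotation vector about the tool's x, y, z in degrees; "grip": the closure in counts, from 0 (fully open) to 255 (shut). A call has 1 to 12 rows; each row shifts and turns the commanded pose from where the row before left it, along the tool's axes as they then stand; what a row does not reach is not made up. A row lasts 1/10 s, in which the tool goes at most 50 mm and 8.59 degrees, less where a joint would pass 70% of its speed; a pose out of reach is approached as far as the arm can. A call with a gripper value outside its range is refused whole. The fingers move at their own pace and stop on an object; "force" is the grip in N (left out, the last holds). Time passes only in rows, so rows that do not move let the fingers close. It gives the time, the measured TCP pose, the force and the opening at its end, in the units of the state.
- monitor.get_obs(): the state, without advancing time (a new reading comes with each control period).
- cams.read_camera(name): name is "scene" or "side" or "wrist"; returns a dict with "image" (420x560x3 uint8, red, green, blue), "mtx" (3x3 intrinsics, pixels), "eye" and "attitude" of the camera in the world. Camera axes: x right, y up, looking along -z (the intrinsics and any distortion apply to the point x, -y, -z); pixel columns grow to the right and rows downward; lengths in m; the calibration is good to about 2 mm. A picture is of the moment at which its call begins. There is no depth.
- hand_in(): hands the job in, once; it reports no verdict.
The state is a dict: "clock": time; "joint_pos": joint angles; "joint_vel": joint speeds; "joint_efforts": joint torques, N m; "ee_pos": TCP position; "ee_rot": TCP orientation; "force": force on the tool from outside, world axes, zero at the start; "ft_torque": the same for the moment, N m; "gripper_width": opening from 0.0 (shut) to 1.0 (fully open).
Only numpy, scipy, OpenCV 4.12 (cv2) and the standard library are available. Lean on these libraries where they do the work, as an engineer would, in place of code of your own. Each camera call takes 0.05 s, during which the arm holds its last target.

## Working session

There is one attempt and no reset: what is moved stays moved. The work goes in short steps, Python scripts to look and compute and a tool call to move; the robot and the scene stay as the last step left them, time stands still between calls to the robot, and variables do not carry over. Pictures are saved under pics/ and viewed, and the job is handed in when it is done.

Besides the shell and the picture viewer there is one more tool, called after "Emit:" as name([rows], argument=value, ...), one row to a line, values as JSON. arm_command: Moves the arm, as the interface text tells. Its arguments: {"type":"object","properties":{"plan":{"type":"array","items":{"type":"object","properties":{"tx":{"type":"number"},"ty":{"type":"number"},"tz":{"type":"number"},"rx":{"type":"number"},"ry":{"type":"number"},"rz":{"type":"number"},"grip":{"type":"number"}}}},"force":{"type":"number"}},"required":["plan"]}

```bash
mkdir -p pics; ls; python3 - <<'E'
from bench import monitor,cams
import cv2,numpy as np
print(monitor.get_obs())
for n in ["scene","side","wrist"]:
    c=cams.read_camera(n); cv2.imwrite(f"pics/{n}0.png",c["image"][:,:,::-1])
    print(n,c["mtx"],c["eye"],c["attitude"],[k for k in c])
E
```

```text
pics
{'clock': 0.0, 'joint_pos': array([73.22922831, 26.89839203, -2.78390958, 87.87352832,  1.38200201,
       65.37665791, -4.71458136]), 'joint_vel': array([-0.07523804,  0.02709984, -0.02558458, -0.1136327 ,  0.00579627,
       -0.02487818, -0.00561316]), 'joint_efforts': array([-1.07539981e-03, -5.10311830e+01, -4.69857675e-02, -2.37715209e+01,
        1.06658338e-02,  7.53009401e-03,  2.72746050e-06]), 'ee_pos': array([ 0.17596328, -0.65140881,  0.40364974]), 'ee_rot': array([-1.79885152e+02,  5.53756929e-03,  1.51177434e+01]), 'force': array([ 0.35915358,  0.6878219 , -0.48902133]), 'ft_torque': array([0.00755165, 0.03399808, 0.04805386]), 'gripper_width': 1.0059938190930422}
scene [[407.92792922   0.         279.44016709]
 [  0.         407.92792922 215.41062544]
 [  0.           0.           1.        ]] [1.23018593 0.52186103 0.88077835] [ 45.12609866   0.99020673 129.348552  ] ['image', 'mtx', 'eye', 'attitude']
side [[437.92593519   0.         278.07336245]
 [  0.         437.92593519 211.07774479]
 [  0.           0.           1.        ]] [-0.02142786  0.64980911  0.84797593] [  48.5295742     0.51021329 -137.14645199] ['image', 'mtx', 'eye', 'attitude']
wrist [[292.04073023   0.         279.70559446]
 [  0.         292.04073023 206.13810483]
 [  0.           0.           1.        ]] [ 0.24687791 -0.63134419  0.37207927] [-16.83503883   0.1733428  -74.93348257] ['image', 'mtx', 'eye', 'attitude']
```

View pics/scene0.png

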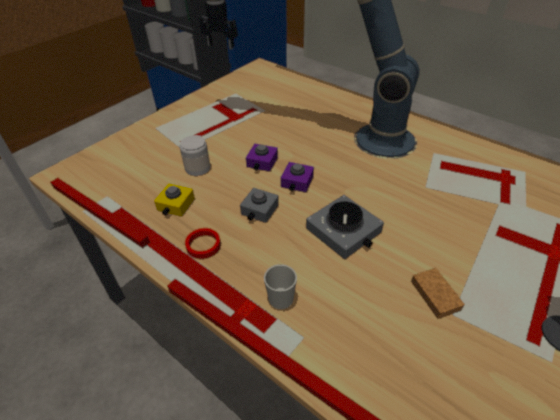

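View pics/side0.png

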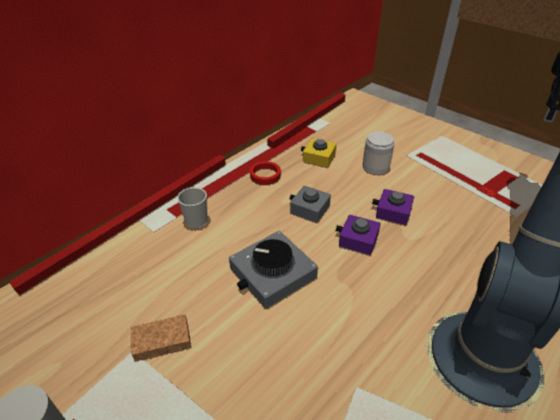

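View pics/wrist0.png

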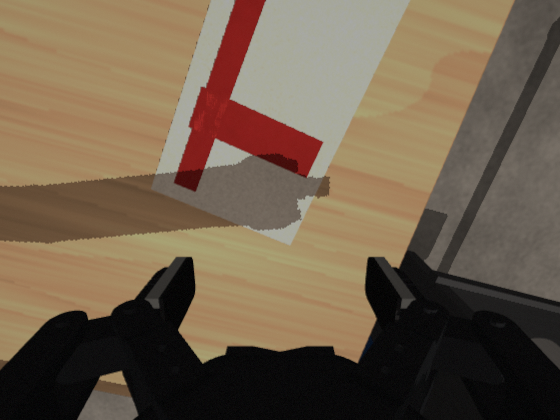

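The scene picture shows the dial box at about (345,222). There are four small button boxes: grey (260,204), purple (262,157) and (297,176), and yellow (175,199). Only the grey one fits the description, and I'll confirm that in a crop.

```bash
cat > h.py <<'E'
import numpy as np,cv2
from scipy.spatial.transform import Rotation as R
def rot(e): return R.from_euler('xyz',e,degrees=True).as_matrix()
def plane(c,uv,z):
    K=c["mtx"]; uv=np.atleast_2d(uv).astype(float)
    d=np.c_[(uv[:,0]-K[0,2])/K[0,0],-(uv[:,1]-K[1,2])/K[1,1],-np.ones(len(uv))]@rot(c["attitude"]).T
    e=np.array(c["eye"]); return e+d*((z-e[2])/d[:,2])[:,None]
def proj(c,P):
    p=(np.atleast_2d(P)-c["eye"])@rot(c["attitude"]); K=c["mtx"]
    return np.c_[K[0,0]*p[:,0]/-p[:,2]+K[0,2],K[1,1]*-p[:,1]/-p[:,2]+K[1,2]]
E
python3 - <<'E'
import cv2,numpy as np
a=cv2.imread('pics/scene0.png')[135:265,225:395]; b=cv2.imread('pics/side0.png')[170:310,220:420]
a=cv2.resize(a,(780,596),interpolation=cv2.INTER_CUBIC); b=cv2.resize(b,(800,560),interpolation=cv2.INTER_CUBIC)
cv2.imwrite('pics/ca.png',a);cv2.imwrite('pics/cb.png',b)
E
```

```text
(no output)
```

View pics/ca.png

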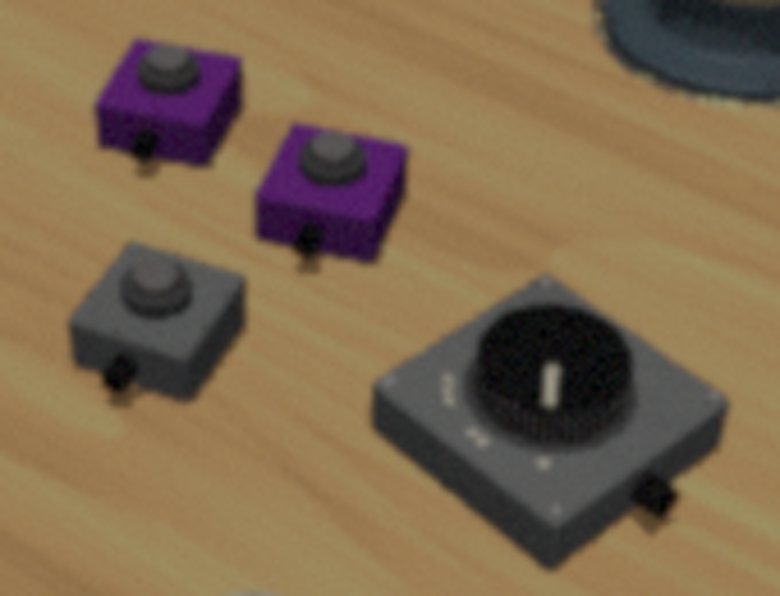

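View pics/cb.png

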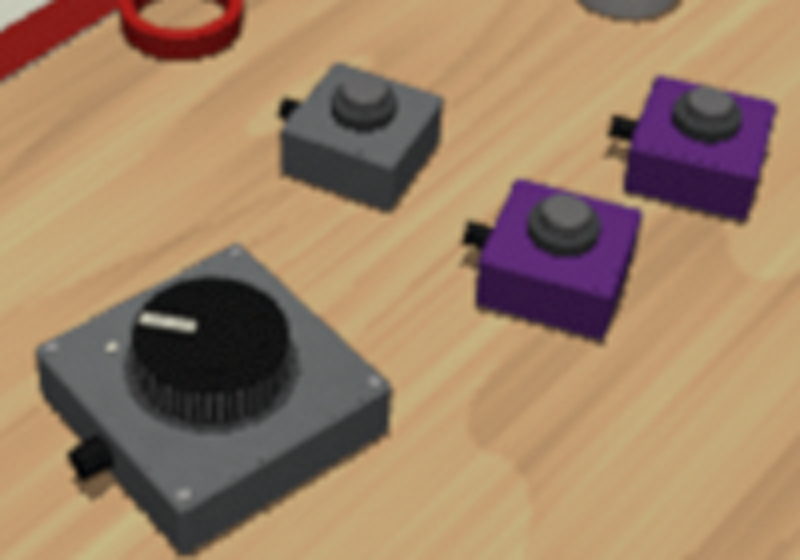

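The crops confirm the plain grey small box as the right one: button top at scene (259,196), side (311,193). The dial face is at about scene (346,212), side (273,251), with its pointer at one dot. Next I'll work out positions.

```bash
python3 - <<'E'
from bench import cams
from h import *
sc=cams.read_camera("scene"); sd=cams.read_camera("side")
a=lambda L:np.array(L)/4.588+[225,135]-.39
b=lambda L:np.array(L)/4+[220,170]-.375
print("dialC",plane(sc,a([[554,352]]),.075),plane(sd,b([[212,326]]),.075))
print("btn",plane(sc,a([[158,275]]),.067),plane(sd,b([[366,91]]),.067))
for n,c,L in(("sc",sc,a([[547,278],[727,402],[552,528],[375,385]])),("sd",sd,b([[237,247],[390,388],[187,508],[40,350]]))):
    P=plane(c,L,.045)[:,:2]; print(n,"box ctr",P.mean(0)); print(P.round(3)); 
    print([ (np.linalg.norm(P[(i+1)%4]-P[i]).round(3),np.degrees(np.arctan2(*(P[(i+1)%4]-P[i])[::-1])).round(1)) for i in range(4)])
print("marks",plane(sc,a([[448,389],[478,437],[544,463]]),.045),plane(sd,b([[112,347]]),.045))
print("gland",plane(sc,a([[657,495]]),.025))
print("sbox",plane(sc,a([[132,243],[245,280],[188,360],[72,322]]),.045))
for n,z,u,v in(("can",.11,(194,145),(379,139)),("tape",.025,(203,242),(266,172)),("cup",.09,(280,280),(193,197)),("sand",.03,(437,288),(160,332))):
    print(n,plane(sc,u,z).round(3),plane(sd,v,z).round(3))
for n,u in(("p1",(262,150)),("p2",(297,169)),("y",(173,190))): print(n,plane(sc,u,.067).round(3))
E
```

```text
dialC [[0.48519756 0.1332175  0.075     ]] [[0.48885675 0.12925869 0.075     ]]
btn [[ 0.57646886 -0.11103888  0.067     ]] [[ 0.56985065 -0.11466813  0.067     ]]
sc box ctr [0.49085928 0.13704081]
[[0.401 0.077]
 [0.429 0.227]
 [0.582 0.198]
 [0.552 0.047]]
[(np.float64(0.152), np.float64(79.5)), (np.float64(0.156), np.float64(-10.7)), (np.float64(0.153), np.float64(-101.3)), (np.float64(0.154), np.float64(168.9))]
sd box ctr [0.4836889  0.13425194]
[[0.545 0.046]
 [0.394 0.074]
 [0.422 0.221]
 [0.573 0.196]]
[(np.float64(0.154), np.float64(169.7)), (np.float64(0.15), np.float64(79.2)), (np.float64(0.153), np.float64(-9.6)), (np.float64(0.152), np.float64(-100.6))]
marks [[0.52637791 0.08498554 0.045     ]
 [0.54869935 0.1229368  0.045     ]
 [0.54178764 0.16605747 0.045     ]] [[0.54224713 0.16381903 0.045     ]]
gland [[0.50497222 0.22518148 0.025     ]]
sbox [[ 0.54531694 -0.16361491  0.045     ]
 [ 0.52663173 -0.07931503  0.045     ]
 [ 0.60774455 -0.05954668  0.045     ]
 [ 0.62792045 -0.14194311  0.045     ]]
can [[ 0.561 -0.404  0.11 ]] [[ 0.549 -0.418  0.11 ]]
tape [[ 0.789 -0.136  0.025]] [[ 0.772 -0.139  0.025]]
cup [[0.792 0.146 0.09 ]] [[0.777 0.139 0.09 ]]
sand [[0.533 0.438 0.03 ]] [[0.534 0.436 0.03 ]]
p1 [[ 0.402 -0.252  0.067]]
p2 [[ 0.41  -0.096  0.067]]
y [[ 0.723 -0.33   0.067]]
```

Dial centre is about (0.487, 0.133), and the button is about (0.573, -0.112). I'll close the gripper and move to hover beside the dial.

Emit:
arm_command([
  {"tx": 0.03, "ty": -0.02, "grip": 255},
  {"tx": 0.03, "ty": -0.02, "grip": 255},
  {"tx": 0.03, "ty": -0.02, "grip": 255},
  {"tx": 0.03, "ty": -0.02, "grip": 255},
  {"tx": 0.03, "ty": -0.02, "grip": 255},
  {"tx": 0.03, "ty": -0.02, "grip": 255},
  {"tx": 0.03, "ty": -0.02, "grip": 255},
  {"tx": 0.03, "ty": -0.02, "grip": 255},
  {"tx": 0.03, "ty": -0.02, "grip": 255},
  {"tx": 0.03, "ty": -0.02, "grip": 255},
  {"tx": 0.03, "ty": -0.02, "grip": 255},
  {"tx": 0.03, "ty": -0.02, "grip": 255},
], force=40)

```text
schema error: expected keys tx, ty, tz, rx, ry, rz, grip
```

Emit:
arm_command([
  {"tx": 0.017, "ty": -0.036},
  {"tx": 0.017, "ty": -0.036},
  {"tx": 0.017, "ty": -0.036},
  {"tx": 0.017, "ty": -0.036},
  {"tx": 0.017, "ty": -0.036},
  {"tx": 0.017, "ty": -0.036},
  {"tx": 0.017, "ty": -0.036},
  {"tx": 0.017, "ty": -0.036},
  {"tx": 0.017, "ty": -0.036},
  {"tx": 0.017, "ty": -0.036},
  {"tx": 0.017, "ty": -0.036},
  {"tx": 0.017, "ty": -0.036},
])

```text
schema error: expected keys tx, ty, tz, rx, ry, rz, grip
```

Emit:
arm_command([
  {"tz": 0.0},
  {"tz": 0.0},
])

```text
schema error: expected keys tx, ty, tz, rx, ry, rz, grip
```

```bash
python3 - <<'E'
from bench import monitor,cams
from h import *
o=monitor.get_obs(); print(o)
for n in ["wrist","side"]:
    c=cams.read_camera(n); cv2.imwrite(f"pics/{n}1.png",c["image"][:,:,::-1]); print(c["eye"],c["attitude"])
E
```

```text
{'clock': 0.25, 'joint_pos': array([73.22997561, 26.87450362, -2.78466929, 87.83479347,  1.38112078,
       65.37483398, -4.71530624]), 'joint_vel': array([-0.06705601, -0.15217257, -0.04756558, -0.1873897 , -0.02953111,
       -0.0050654 , -0.07031593]), 'joint_efforts': array([-1.32277469e-04, -5.09798241e+01, -4.64725855e-02, -2.37560856e+01,
        1.07400145e-02,  5.18710149e-03,  1.94414315e-05]), 'ee_pos': array([ 0.17601173, -0.65155722,  0.40421748]), 'ee_rot': array([-1.79949398e+02,  7.64074040e-04,  1.51157259e+01]), 'force': array([ 0.62849504, -0.29939919,  0.09051352]), 'ft_torque': array([-0.00301654, -0.0770101 ,  0.05776205]), 'gripper_width': 1.002727863813231}
[ 0.24692443 -0.63148417  0.37254469] [-16.83221647   0.12235697 -74.93406246]
[-0.02142786  0.64980911  0.84797593] [  48.5295742     0.51021329 -137.14645199]
```

View pics/wrist1.png

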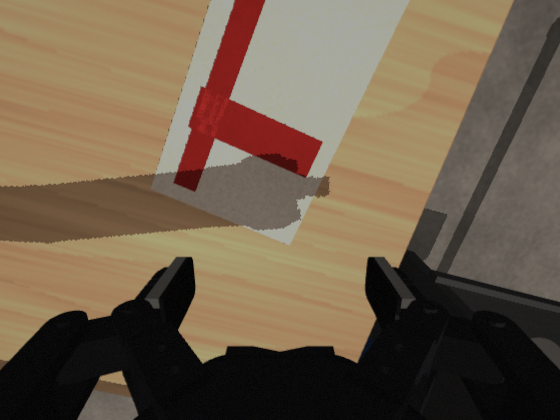

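View pics/side1.png

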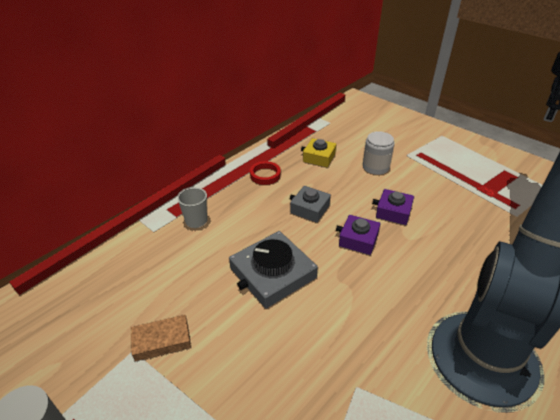

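The calls were refused because each row needs all seven keys, so nothing moved. I'll resend with full rows.

Emit:
arm_command([
  {"tx": 0.03, "ty": -0.02, "tz": 0, "rx": 0, "ry": 0, "rz": 0, "grip": 255},
  {"tx": 0.03, "ty": -0.02, "tz": 0, "rx": 0, "ry": 0, "rz": 0, "grip": 255},
  {"tx": 0.03, "ty": -0.02, "tz": 0, "rx": 0, "ry": 0, "rz": 0, "grip": 255},
  {"tx": 0.03, "ty": -0.02, "tz": 0, "rx": 0, "ry": 0, "rz": 0, "grip": 255},
  {"tx": 0.03, "ty": -0.02, "tz": 0, "rx": 0, "ry": 0, "rz": 0, "grip": 255},
  {"tx": 0.03, "ty": -0.02, "tz": 0, "rx": 0, "ry": 0, "rz": 0, "grip": 255},
  {"tx": 0.03, "ty": -0.02, "tz": 0, "rx": 0, "ry": 0, "rz": 0, "grip": 255},
  {"tx": 0.03, "ty": -0.02, "tz": 0, "rx": 0, "ry": 0, "rz": 0, "grip": 255},
  {"tx": 0.03, "ty": -0.02, "tz": 0, "rx": 0, "ry": 0, "rz": 0, "grip": 255},
  {"tx": 0.03, "ty": -0.02, "tz": 0, "rx": 0, "ry": 0, "rz": 0, "grip": 255},
  {"tx": 0.03, "ty": -0.02, "tz": 0, "rx": 0, "ry": 0, "rz": 0, "grip": 255},
  {"tx": 0.03, "ty": -0.02, "tz": 0, "rx": 0, "ry": 0, "rz": 0, "grip": 255},
], force=40)

```text
clock: 1.55
ee_pos: [0.4618, -0.3249, 0.4049]
ee_rot: [180.0, -0.0, 15.1]
force: [1.3, 0.5, 0.3]
gripper_width: -0.001
```

Emit:
arm_command([
  {"tx": 0.017, "ty": -0.036, "tz": 0, "rx": 0, "ry": 0, "rz": 0, "grip": 255},
  {"tx": 0.017, "ty": -0.036, "tz": 0, "rx": 0, "ry": 0, "rz": 0, "grip": 255},
  {"tx": 0.017, "ty": -0.036, "tz": 0, "rx": 0, "ry": 0, "rz": 0, "grip": 255},
  {"tx": 0.017, "ty": -0.036, "tz": 0, "rx": 0, "ry": 0, "rz": 0, "grip": 255},
  {"tx": 0.017, "ty": -0.036, "tz": 0, "rx": 0, "ry": 0, "rz": 0, "grip": 255},
  {"tx": 0.017, "ty": -0.036, "tz": 0, "rx": 0, "ry": 0, "rz": 0, "grip": 255},
  {"tx": 0.017, "ty": -0.036, "tz": 0, "rx": 0, "ry": 0, "rz": 0, "grip": 255},
  {"tx": 0.017, "ty": -0.036, "tz": 0, "rx": 0, "ry": 0, "rz": 0, "grip": 255},
  {"tx": 0.017, "ty": -0.036, "tz": 0, "rx": 0, "ry": 0, "rz": 0, "grip": 255},
  {"tx": 0.017, "ty": -0.036, "tz": 0, "rx": 0, "ry": 0, "rz": 0, "grip": 255},
  {"tx": 0.017, "ty": -0.036, "tz": 0, "rx": 0, "ry": 0, "rz": 0, "grip": 255},
  {"tx": 0.017, "ty": -0.036, "tz": 0, "rx": 0, "ry": 0, "rz": 0, "grip": 255},
])

```text
clock: 2.75
ee_pos: [0.5454, 0.1456, 0.4049]
ee_rot: [180.0, -0.0, 15.1]
force: [-0.5, 0.8, -0.2]
gripper_width: 0.001
```

```bash
python3 - <<'E'
from bench import monitor,cams
from h import *
import time
for n in ["side","wrist"]:
    c=cams.read_camera(n); cv2.imwrite(f"pics/{n}2.png",c["image"][:,:,::-1]); print(repr(c["eye"]),repr(c["attitude"]))
np.savez('w2.npz',**c)
o=monitor.get_obs(); print(o["clock"],o["ee_pos"],o["ee_rot"],o["joint_pos"])
E
```

```text
array([-0.02142786,  0.64980911,  0.84797593]) array([  48.5295742 ,    0.51021329, -137.14645199])
array([0.6158721 , 0.17415773, 0.37397071]) array([-16.60642254,   0.43095826, -74.40879901])
2.85 [0.54477984 0.15056505 0.40518908] [-1.79760830e+02 -1.24045858e-01  1.56588431e+01] [   1.82178664   18.81116815  -27.0343914   101.89083085    9.35982241
   61.39514588 -102.78997112]
```

View pics/wrist2.png

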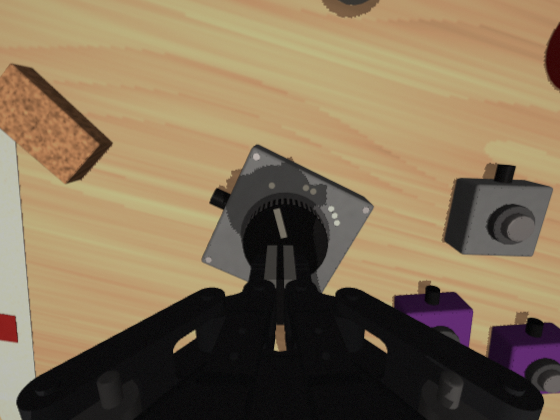

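View pics/side2.png

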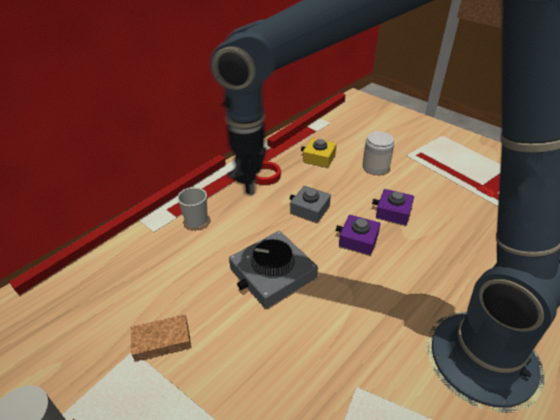

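The wrist view shows the dial face circle near (286,240), the grey button top near (514,226), and the pointer at one dot. I'll refine the centres from this view.

```bash
python3 - <<'E'
from h import *
c=dict(np.load('w2.npz'))
im=c["image"]
cv2.imwrite('pics/cw.png',cv2.resize(im[140:310,190:400,::-1],(735,595),interpolation=cv2.INTER_CUBIC))
cv2.imwrite('pics/cw2.png',cv2.resize(im[160:270,430:560,::-1],(650,550),interpolation=cv2.INTER_CUBIC))
for C in ([.487,.131],[.490,.133],[.485,.135]):
  print(C,proj(c,[[*C,.075]]))
E
```

```text
[0.487, 0.131] [[287.94961424 246.22330007]]
[0.49, 0.133] [[286.96554967 243.38335253]]
[0.485, 0.135] [[284.0038078  246.91290625]]
```

View pics/cw.png

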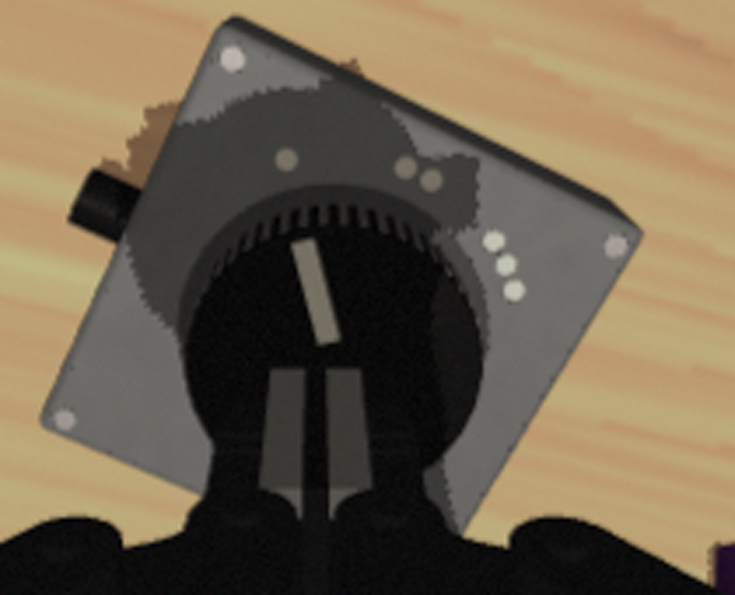

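View pics/cw2.png

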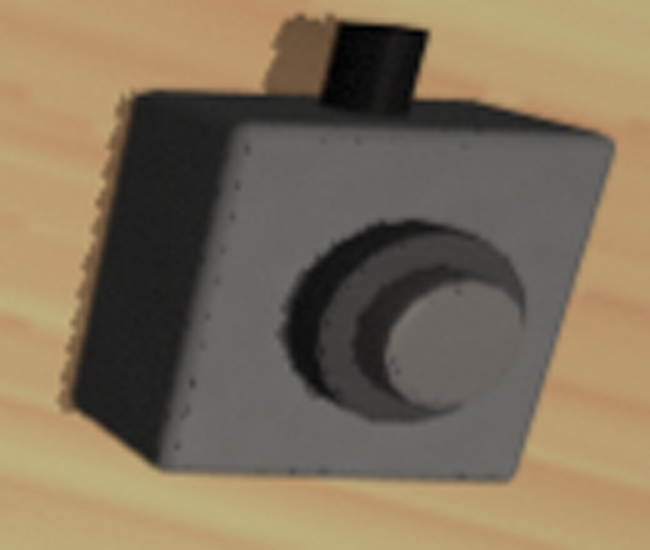

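```bash
python3 - <<'E'
from h import *
c=dict(np.load('w2.npz'))
print(plane(c,[[285.3,244.2]],.075),plane(c,[[520.9,228.9]],.067))
# screws (box corners) & marks
f=lambda L:np.array(L)/3.5+[190,140]-.36
S=plane(c,f([[232,59],[615,246],[64,420]]),.045);print(S, (S[1]+S[2])/2)
M=plane(c,f([[286,160],[418,174],[505,265]]),.045);print(M)
for C in ([.487,.133],[.488,.131]):
    print(np.degrees(np.arctan2(M[:,1]-C[1],M[:,0]-C[0])),np.hypot(M[:,1]-C[1],M[:,0]-C[0]))
E
```

```text
[[0.48855026 0.13450958 0.075     ]] [[ 0.57444871 -0.1143684   0.067     ]]
[[0.56934821 0.1913836  0.045     ]
 [0.54354308 0.05184944 0.045     ]
 [0.42946659 0.2175691  0.045     ]] [0.48650483 0.13470927 0.045     ]
[[0.54215064 0.16613829 0.045     ]
 [0.54937265 0.12296563 0.045     ]
 [0.52713453 0.08526143 0.045     ]]
[ 31.00033836  -9.13930219 -49.94573067] [0.0643408  0.06317464 0.06236787]
[ 32.97949521  -7.45824618 -49.44926188] [0.06455223 0.06189631 0.06019575]
```

Emit:
arm_command([
  {"tx": 0.008, "ty": -0.031, "tz": 0, "rx": 0, "ry": 0, "rz": 0, "grip": 255},
  {"tx": 0, "ty": 0, "tz": 0, "rx": 0, "ry": 0, "rz": -6.2, "grip": 255},
  {"tx": 0, "ty": 0, "tz": 0, "rx": 0, "ry": 0, "rz": -6.2, "grip": 255},
  {"tx": 0, "ty": 0, "tz": 0.03, "rx": 0, "ry": 0, "rz": -6.2, "grip": 255},
  {"tx": 0, "ty": 0, "tz": 0.03, "rx": 0, "ry": 0, "rz": -6.3, "grip": 255},
  {"tx": 0, "ty": 0, "tz": 0.03, "rx": 0, "ry": 0, "rz": 0, "grip": 255},
  {"tx": 0, "ty": 0, "tz": 0.03, "rx": 0, "ry": 0, "rz": 0, "grip": 255},
  {"tx": 0, "ty": 0, "tz": 0.02, "rx": 0, "ry": 0, "rz": 0, "grip": 255},
  {"tx": 0, "ty": 0, "tz": 0.02, "rx": 0, "ry": 0, "rz": 0, "grip": 255},
  {"tx": 0, "ty": 0, "tz": 0.01, "rx": 0, "ry": 0, "rz": 0, "grip": 255},
  {"tx": 0, "ty": 0, "tz": 0, "rx": 0, "ry": 0, "rz": 0, "grip": 255},
  {"tx": 0, "ty": 0, "tz": 0, "rx": 0, "ry": 0, "rz": 0, "grip": 255},
])

```text
clock: 4.05
ee_pos: [0.5453, 0.1762, 0.2354]
ee_rot: [180.0, -0.1, 40.0]
force: [-0.4, 1.1, 0.2]
gripper_width: 0.001
```

```bash
python3 - <<'E'
from bench import monitor,cams
from h import *
o=monitor.get_obs(); print(o["clock"],o["ee_pos"],o["ee_rot"],o["joint_pos"],o["force"])
a=cams.read_camera("side"); b=cams.read_camera("scene")
A=cv2.resize(a["image"][180:320,200:340,::-1],(400,400),interpolation=cv2.INTER_CUBIC)
B=cv2.resize(b["image"][140:270,275:405,::-1],(400,400),interpolation=cv2.INTER_CUBIC)
cv2.imwrite('pics/ab3.png',np.hstack([A,B]))
T=o["ee_pos"]-[0,0,.173]; print(T,(proj(a,T)-[200,180])*400/140,(proj(b,T)-[275,140])*400/130+[400,0])
E
```

```text
4.05 [0.54531632 0.17617068 0.23539459] [ 1.79968834e+02 -5.74644388e-02  4.00001511e+01] [ -1.30185362  31.81739475 -27.58504727 109.2799476   20.6958361
  43.75242619 -90.48807837] [-0.37285848  1.1044065   0.16259571]
[0.54531632 0.17617068 0.06239459] [[122.07729033 210.46780847]] [[619.11666825 288.23129338]]
```

View pics/ab3.png

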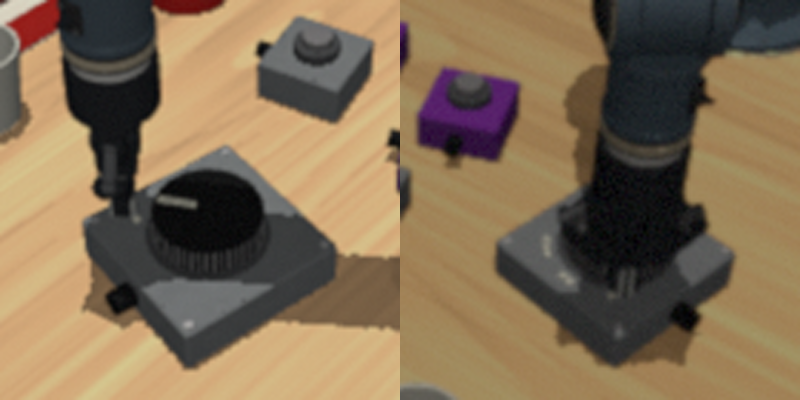

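The side view has the fingertip beside the rim on the one-dot side at crop (123,212), which agrees with the prediction. Next is the radial approach, until it touches.

Emit:
arm_command([
  {"tx": -0.004, "ty": -0.005, "tz": 0.003, "rx": 0, "ry": 0, "rz": 0, "grip": 255},
  {"tx": -0.004, "ty": 0, "tz": 0, "rx": 0, "ry": 0, "rz": 0, "grip": 255},
  {"tx": -0.002, "ty": 0, "tz": 0, "rx": 0, "ry": 0, "rz": 0, "grip": 255},
  {"tx": 0, "ty": 0, "tz": 0, "rx": 0, "ry": 0, "rz": 0, "grip": 255},
])

```text
clock: 4.55
ee_pos: [0.5338, 0.1732, 0.2319]
ee_rot: [180.0, 0.0, 40.0]
force: [0.8, -0.7, -0.0]
gripper_width: 0.001
```

Emit:
arm_command([
  {"tx": -0.002, "ty": 0, "tz": 0, "rx": 0, "ry": 0, "rz": 0, "grip": 255},
])

```text
clock: 4.65
ee_pos: [0.5327, 0.1723, 0.2319]
ee_rot: [180.0, -0.0, 40.0]
force: [-0.0, 0.0, -0.1]
gripper_width: 0.003
```

Emit:
arm_command([
  {"tx": -0.001, "ty": 0, "tz": 0, "rx": 0, "ry": 0, "rz": 0, "grip": 255},
])

```text
clock: 4.75
ee_pos: [0.5319, 0.1716, 0.2318]
ee_rot: [180.0, -0.1, 40.0]
force: [1.3, 0.5, -1.0]
gripper_width: 0.001
```

Emit:
arm_command([
  {"tx": -0.001, "ty": 0, "tz": 0, "rx": 0, "ry": 0, "rz": 0, "grip": 255},
  {"tx": 0, "ty": 0, "tz": 0, "rx": 0, "ry": 0, "rz": 0, "grip": 255},
])

```text
clock: 4.95
ee_pos: [0.5316, 0.1714, 0.2319]
ee_rot: [180.0, -0.2, 40.0]
force: [3.1, 2.8, -2.9]
gripper_width: 0.004
```

Emit:
arm_command([
  {"tx": -0.001, "ty": 0, "tz": 0, "rx": 0, "ry": 0, "rz": 0, "grip": 255},
  {"tx": 0, "ty": 0, "tz": 0, "rx": 0, "ry": 0, "rz": 0, "grip": 255},
])

```text
clock: 5.15
ee_pos: [0.5313, 0.1712, 0.232]
ee_rot: [180.0, -0.3, 40.0]
force: [5.7, 3.4, -4.4]
gripper_width: -0.003
```

Emit:
arm_command([
  {"tx": -0.0001, "ty": 0.004, "tz": 0, "rx": 0, "ry": 0, "rz": 4, "grip": 255},
  {"tx": -0.0001, "ty": 0.004, "tz": 0, "rx": 0, "ry": 0, "rz": 4, "grip": 255},
])

```text
clock: 5.35
ee_pos: [0.5357, 0.1655, 0.232]
ee_rot: [-179.9, -0.3, 31.9]
force: [4.9, 4.2, -4.4]
gripper_width: -0.001
```

Emit:
arm_command([
  {"tx": -0.0001, "ty": 0.004, "tz": 0, "rx": 0, "ry": 0, "rz": 4, "grip": 255},
])

```text
clock: 5.45
ee_pos: [0.538, 0.1619, 0.232]
ee_rot: [-179.9, -0.3, 27.9]
force: [4.4, 4.5, -4.5]
gripper_width: 0.0
```

```bash
python3 - <<'E'
from bench import monitor,cams
from h import *
o=monitor.get_obs(); print(o["clock"],o["ee_pos"],o["ee_rot"],o["joint_pos"],o["force"])
a=cams.read_camera("side"); b=cams.read_camera("scene")
A=cv2.resize(a["image"][180:320,200:340,::-1],(400,400),interpolation=cv2.INTER_CUBIC)
B=cv2.resize(b["image"][140:270,275:405,::-1],(400,400),interpolation=cv2.INTER_CUBIC)
cv2.imwrite('pics/ab4.png',np.hstack([A,B]))
E
```

```text
5.45 [0.53796306 0.16185761 0.23203037] [-179.90920062   -0.27325157   27.90540279] [ -2.20525743  30.66851481 -24.59505346 111.09178689  18.4041977
  41.79184739 -99.66481469] [ 4.38945853  4.46934448 -4.45662093]
```

View pics/ab4.png

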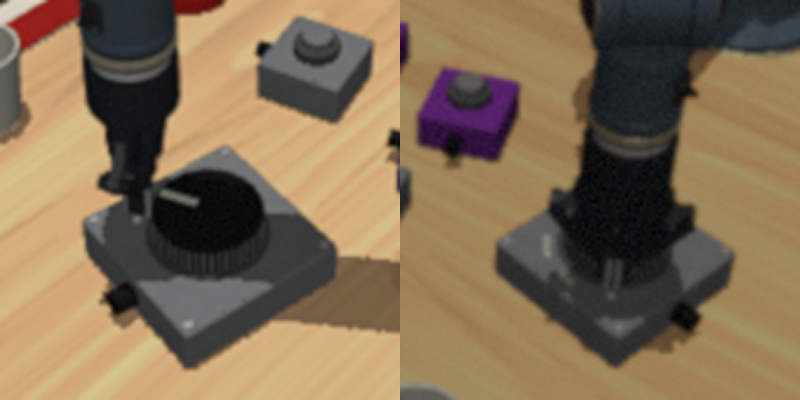

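The dial is following: the pointer tip moved from (157,199) to (160,191). Radial force is about 6 N and tangential about 2 N. I'll keep going round.

Emit:
arm_command([
  {"tx": -0.0001, "ty": 0.004, "tz": 0, "rx": 0, "ry": 0, "rz": 4, "grip": 255},
  {"tx": -0.0001, "ty": 0.004, "tz": 0, "rx": 0, "ry": 0, "rz": 4, "grip": 255},
])

```text
clock: 5.75
ee_pos: [0.5416, 0.1541, 0.232]
ee_rot: [-179.9, -0.3, 19.9]
force: [5.8, 1.7, -4.2]
gripper_width: 0.002
```

Emit:
arm_command([
  {"tx": -0.0001, "ty": 0.004, "tz": 0, "rx": 0, "ry": 0, "rz": 4, "grip": 255},
  {"tx": -0.0001, "ty": 0.004, "tz": 0, "rx": 0, "ry": 0, "rz": 4, "grip": 255},
])

```text
clock: 5.95
ee_pos: [0.5442, 0.1456, 0.232]
ee_rot: [-180.0, -0.3, 11.9]
force: [6.6, 1.7, -4.0]
gripper_width: 0.001
```

Emit:
arm_command([
  {"tx": -0.0001, "ty": 0.004, "tz": 0, "rx": 0, "ry": 0, "rz": 4, "grip": 255},
  {"tx": -0.0001, "ty": 0.004, "tz": 0, "rx": 0, "ry": 0, "rz": 4, "grip": 255},
])

```text
clock: 6.15
ee_pos: [0.5455, 0.137, 0.232]
ee_rot: [-180.0, -0.2, 3.8]
force: [6.5, 0.1, -3.6]
gripper_width: 0.002
```

```bash
python3 - <<'E'
from bench import monitor,cams
from h import *
o=monitor.get_obs(); print(o["clock"],o["ee_pos"],o["ee_rot"],o["joint_pos"],o["force"])
a=cams.read_camera("side"); b=cams.read_camera("scene")
A=cv2.resize(a["image"][180:320,200:340,::-1],(400,400),interpolation=cv2.INTER_CUBIC)
B=cv2.resize(b["image"][140:270,275:405,::-1],(400,400),interpolation=cv2.INTER_CUBIC)
cv2.imwrite('pics/ab5.png',np.hstack([A,B]))
E
```

```text
6.15 [0.54546937 0.13698403 0.23202507] [-179.99617901   -0.24997294    3.81985008] [  -4.35812558   29.72472505  -18.28672279  111.28949251   13.86793585
   40.84010229 -117.09205974] [ 6.50325105  0.05756793 -3.58026248]
```

View pics/ab5.png

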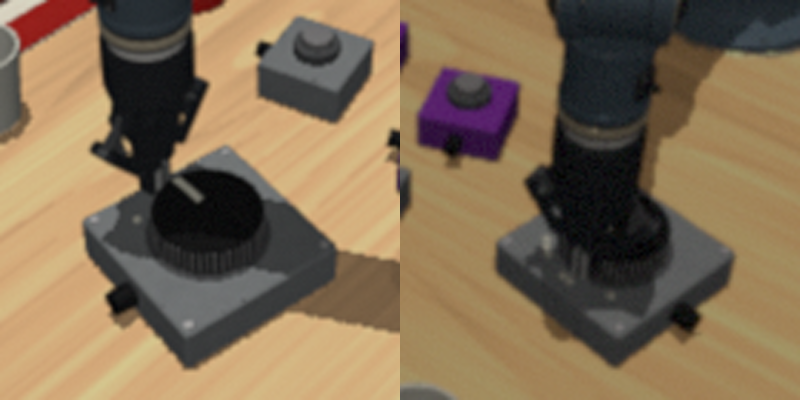

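The pointer is now at (175,178), nearly at two dots, and the tangential force is near zero, so it is close to the notch. One small step more, then I'll back off radially.

Emit:
arm_command([
  {"tx": 0, "ty": 0.003, "tz": 0, "rx": 0, "ry": 0, "rz": 3, "grip": 255},
  {"tx": 0.004, "ty": 0, "tz": 0, "rx": 0, "ry": 0, "rz": 0, "grip": 255},
  {"tx": 0.02, "ty": 0, "tz": 0, "rx": 0, "ry": 0, "rz": 0, "grip": 255},
  {"tx": 0.02, "ty": 0, "tz": -0.03, "rx": 0, "ry": 0, "rz": 0, "grip": 255},
  {"tx": 0.02, "ty": 0.02, "tz": -0.04, "rx": 0, "ry": 0, "rz": 0, "grip": 255},
  {"tx": 0.0, "ty": 0.04, "tz": 0, "rx": 0, "ry": 0, "rz": 0, "grip": 255},
  {"tx": 0, "ty": 0.04, "tz": 0, "rx": 0, "ry": 0, "rz": 0, "grip": 255},
  {"tx": 0, "ty": 0.02, "tz": 0, "rx": 0, "ry": 0, "rz": 0, "grip": 255},
])

```text
clock: 7.05
ee_pos: [0.6097, 0.0115, 0.3015]
ee_rot: [179.8, 0.2, 0.8]
force: [0.3, -0.9, -0.0]
gripper_width: -0.0
```

```bash
python3 - <<'E'
from bench import monitor,cams
from h import *
a=cams.read_camera("side"); b=cams.read_camera("scene");w=cams.read_camera("wrist")
o=monitor.get_obs(); print(o["clock"],o["ee_pos"],o["ee_rot"],o["force"])
A=cv2.resize(a["image"][180:320,200:340,::-1],(400,400),interpolation=cv2.INTER_CUBIC)
B=cv2.resize(b["image"][140:270,275:405,::-1],(400,400),interpolation=cv2.INTER_CUBIC)
cv2.imwrite('pics/ab6.png',np.hstack([A,B])); cv2.imwrite('pics/w6.png',w["image"][:,:,::-1])
E
```

```text
7.2 [0.60976272 0.01417    0.30134862] [1.79966103e+02 1.25307441e-01 8.63656361e-01] [0.44644955 0.22889026 0.11857483]
```

View pics/ab6.png

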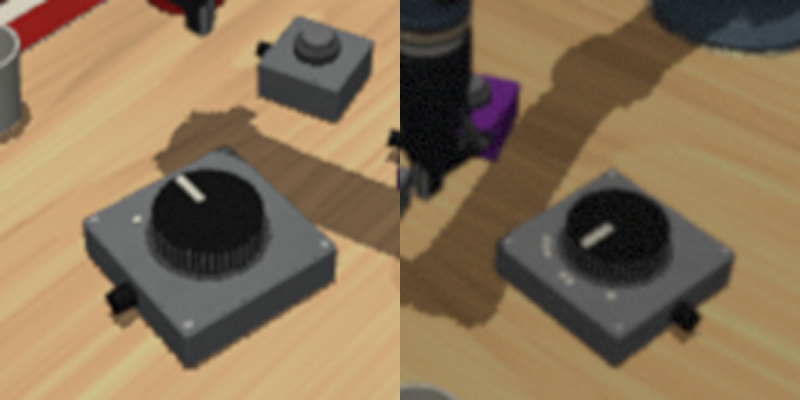

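View pics/w6.png

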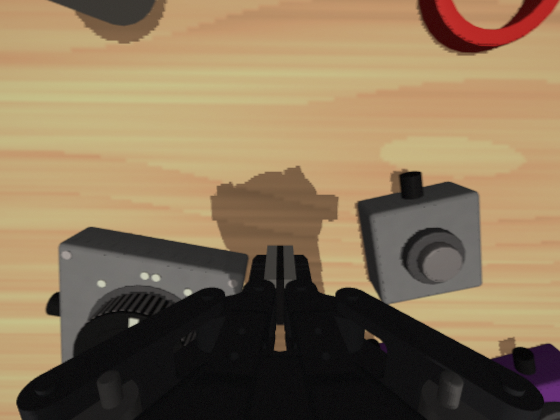

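```bash
python3 - <<'E'
from bench import cams
from h import *
b=cams.read_camera("scene");a=cams.read_camera("side")
P=plane(b,np.array([[583,244],[612,228]])*.325-[400*.325,0]+[275,140],.075); d=P[0]-P[1]; print(np.degrees(np.arctan2(d[1],d[0])))
P=plane(a,np.array([[178,178],[202,200]])*.35+[200,180],.075); d=P[0]-P[1]; print(np.degrees(np.arctan2(d[1],d[0])))
E
```

```text
-15.414851197624571
-8.401759055017482
```

The pointer reads -15° and -8° in the two views. The two-dot mark is at -9° (one dot 31°, three dots -50°), so the dial is in the middle notch and released. Now the button.

Emit:
arm_command([
  {"tx": -0.012, "ty": 0.042, "tz": 0, "rx": 0, "ry": 0, "rz": 0, "grip": 255},
  {"tx": -0.013, "ty": 0.042, "tz": 0, "rx": 0, "ry": 0, "rz": 0, "grip": 255},
  {"tx": -0.013, "ty": 0.042, "tz": 0, "rx": 0, "ry": 0, "rz": 0, "grip": 255},
  {"tx": 0, "ty": 0, "tz": 0.02, "rx": 0, "ry": 0, "rz": 0, "grip": 255},
  {"tx": 0, "ty": 0, "tz": 0.02, "rx": 0, "ry": 0, "rz": 0, "grip": 255},
  {"tx": 0, "ty": 0, "tz": 0.01, "rx": 0, "ry": 0, "rz": 0, "grip": 255},
  {"tx": 0, "ty": 0, "tz": 0, "rx": 0, "ry": 0, "rz": 0, "grip": 255},
])

```text
clock: 8.0
ee_pos: [0.5741, -0.109, 0.2503]
ee_rot: [-179.9, 0.2, 1.2]
force: [-0.6, -0.3, -0.6]
gripper_width: 0.0
```

```bash
python3 - <<'E'
from bench import monitor,cams
from h import *
a=cams.read_camera("side"); b=cams.read_camera("scene")
o=monitor.get_obs(); print(o["clock"],o["ee_pos"],o["ee_rot"],o["force"])
A=cv2.resize(a["image"][150:250,260:360,::-1],(400,400),interpolation=cv2.INTER_CUBIC)
B=cv2.resize(b["image"][150:250,210:310,::-1],(400,400),interpolation=cv2.INTER_CUBIC)
cv2.imwrite('pics/ab7.png',np.hstack([A,B]))
E
```

```text
8.1 [ 0.57492889 -0.10951561  0.25208924] [-1.79975301e+02 -2.63302534e-02  1.14497676e+00] [ 0.46044955 -0.09737145  0.69181604]
```

View pics/ab7.png

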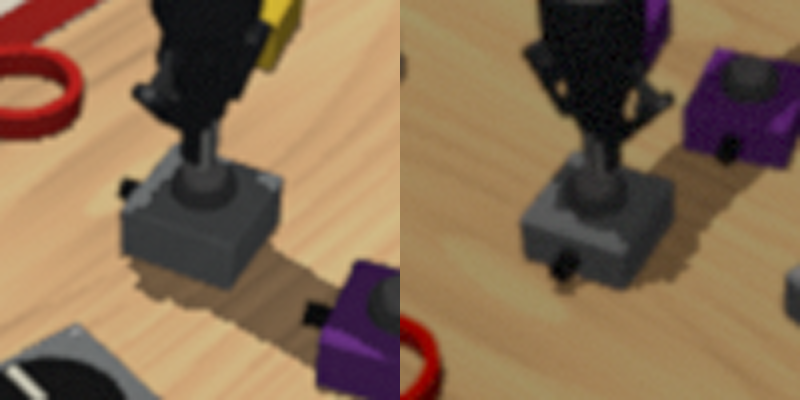

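The fingertip is above the grey button, about 4 mm short in y. I'll correct that and press.

Emit:
arm_command([
  {"tx": -0.001, "ty": 0.004, "tz": 0.005, "rx": 0, "ry": 0, "rz": 0, "grip": 255},
  {"tx": 0, "ty": 0, "tz": 0.004, "rx": 0, "ry": 0, "rz": 0, "grip": 255},
  {"tx": 0, "ty": 0, "tz": 0.003, "rx": 0, "ry": 0, "rz": 0, "grip": 255},
  {"tx": 0, "ty": 0, "tz": 0.003, "rx": 0, "ry": 0, "rz": 0, "grip": 255},
])

```text
clock: 8.5
ee_pos: [0.5735, -0.1151, 0.2368]
ee_rot: [180.0, -0.0, 1.0]
force: [-0.8, 0.0, 3.8]
gripper_width: 0.002
```

Emit:
arm_command([
  {"tx": 0, "ty": 0, "tz": 0.002, "rx": 0, "ry": 0, "rz": 0, "grip": 255},
  {"tx": 0, "ty": 0, "tz": 0.001, "rx": 0, "ry": 0, "rz": 0, "grip": 255},
  {"tx": 0, "ty": 0, "tz": 0, "rx": 0, "ry": 0, "rz": 0, "grip": 255},
])

```text
clock: 8.8
ee_pos: [0.5736, -0.1151, 0.2345]
ee_rot: [180.0, -0.0, 1.0]
force: [-1.6, -0.9, 6.1]
gripper_width: -0.001
```

Emit:
arm_command([
  {"tx": 0, "ty": 0, "tz": 0.002, "rx": 0, "ry": 0, "rz": 0, "grip": 255},
  {"tx": 0, "ty": 0, "tz": 0, "rx": 0, "ry": 0, "rz": 0, "grip": 255},
])

```text
clock: 9.0
ee_pos: [0.5736, -0.115, 0.2342]
ee_rot: [179.9, -0.0, 1.0]
force: [-6.5, -0.2, 18.2]
gripper_width: -0.001
```

The button hit a hard stop at tip z of about 61 mm with 18 N, so it is fully down. Now I'll take the hand away.

Emit:
arm_command([
  {"tx": 0, "ty": 0, "tz": -0.005, "rx": 0, "ry": 0, "rz": 0, "grip": 255},
  {"tx": 0, "ty": 0, "tz": -0.015, "rx": 0, "ry": 0, "rz": 0, "grip": 255},
  {"tx": 0, "ty": 0, "tz": -0.03, "rx": 0, "ry": 0, "rz": 0, "grip": 255},
  {"tx": 0, "ty": 0, "tz": -0.04, "rx": 0, "ry": 0, "rz": 0, "grip": 255},
  {"tx": 0, "ty": 0, "tz": -0.04, "rx": 0, "ry": 0, "rz": 0, "grip": 255},
  {"tx": 0, "ty": 0, "tz": -0.04, "rx": 0, "ry": 0, "rz": 0, "grip": 255},
  {"tx": 0, "ty": 0.02, "tz": 0, "rx": 0, "ry": 0, "rz": 0, "grip": 255},
  {"tx": 0, "ty": 0.02, "tz": 0, "rx": 0, "ry": 0, "rz": 0, "grip": 255},
  {"tx": 0, "ty": 0, "tz": 0, "rx": 0, "ry": 0, "rz": 0, "grip": 255},
  {"tx": 0, "ty": 0, "tz": 0, "rx": 0, "ry": 0, "rz": 0, "grip": 255},
])

```text
clock: 10.0
ee_pos: [0.574, -0.1545, 0.4018]
ee_rot: [-180.0, 0.0, 1.0]
force: [-0.4, 0.6, -0.6]
gripper_width: 0.004
```

```bash
python3 - <<'E'
from bench import monitor,cams
from h import *
a=cams.read_camera("side")
o=monitor.get_obs(); print(o["clock"],o["ee_pos"],o["force"])
cv2.imwrite('pics/s8.png',cv2.resize(a["image"][100:330,120:426,::-1],(798,600),interpolation=cv2.INTER_CUBIC))
E
```

```text
10.05 [ 0.57415207 -0.15378849  0.40164911] [ 0.45685377  0.08286688 -0.21719486]
```

View pics/s8.png

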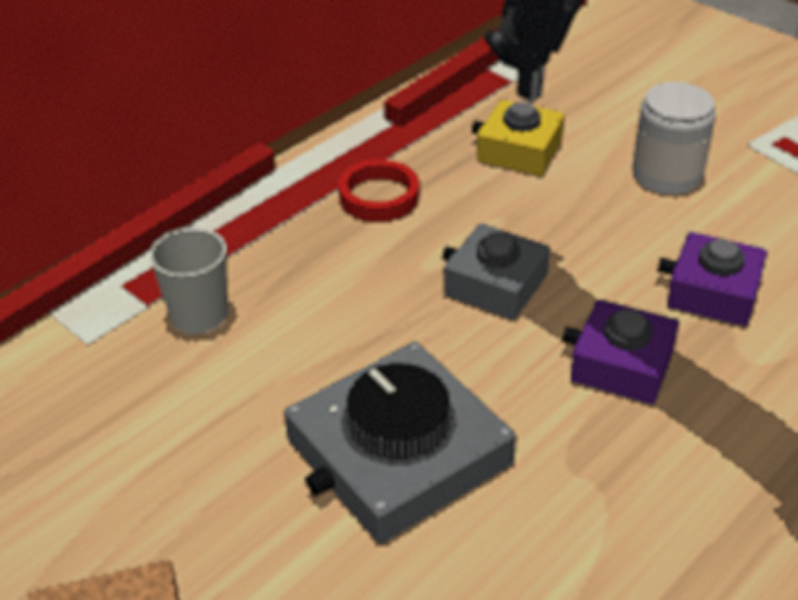

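In this last picture the pointer at (382,380) still aims at two dots, the button is back up at (498,250), and the loose things look unmoved. The hand is 23 cm above the bench and touching nothing.

```bash
python3 -c "
from bench import hand_in
print(hand_in())"
```

```text
the job is handed in; nothing more can be done
None
```

I turned the dial clockwise into the two-dot notch with the closed fingertip on its rim, at about 6 N, and let go. Then I pressed the grey box's button to its hard stop (18 N, fingertip at about 61 mm), withdrew, and handed in at about 10 s.

**Dial check after release:** the pointer read -15° in the scene view and -8° in the side view. These differ by 7°, but both are close to the two-dot mark at about -9° and far from one dot (31°) and three dots (-50°).

**Last picture:** the pointer is still at two dots and the button is back up. The can, tape, cup and look-alike boxes look unmoved by eye, but the sanding block was mostly out of that crop. The hand was clear, with no contact force.

**Disagreement:** my first move calls were refused because the rows lacked some keys. Nothing moved, and I resent them complete.

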